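# Third hand at the clamping fixture

## Robot

A 6-joint arm with a two-finger parallel gripper is mounted at the origin on a cart in front of the work surface, level with it; the furniture and walls round the work are solid. World frame = base frame: x ahead of the robot, y to its left, z up, the work surface at z = 0. Lengths are in m, angles in rad, forces in N, time in s.
With the tool pointing down it reaches from about 0.35 to 0.975 m from the base axis. Payload 4.9 kg.
Tool frame: the origin (TCP) lies at the very end of the fingers, on their centre line; the grasp point (between the pads) lies behind it (manip.grip_depth is the z of the grasp point in the tool frame, in m); z points along the fingers, y is the direction in which the jaws open and shut (so a half turn about z gives the same grasp; the last joint's range is limited). The gripper opens to 85 mm and grips with 20 to 120 N. Pads are 22 mm wide; open, the fingers measure 114 mm over their backs; the gripper's body (76 mm by 85 mm) begins 54 mm behind the grasp point. The pads swing forward as they close: fully open they stand 13 mm farther back than shut.
Start: joints at [-0.119, 0.053, 1.613, -0, 1.476, -0.119], TCP at [0.625, 0, 0.231] pointing down, gripper open.
Joint ranges: [-3.01, 3.01], [-1.01, 2.22], [0.06, 2.58], [-1.02, 4.17], [0.09, 2.62], [-3.14, 3.14]. Speed limits (rad/s): [2.57, 2.57, 3.14, 3.14, 3.14, 3.14].

## Interface

Orientations are given as a unit quaternion [w, x, y, z].
In Python, from plant import state, optics, manip, silhouettes, place_of gives the robot as it stands. The module is installed in compiled form; this text tells all that it offers.
- The arm moves only by the tool jog_arm, never from a script. Its argument "increments" is a list of rows, each an object with "slide": the shift along the tool's x, y, z in mm, a list of three; "rotation": the turn, a rotation vector about the tool's x, y, z in degrees, a list of three. A call has 1 to 20 rows; each row shifts and turns the commanded pose from where the row before left it, along the tool's axes as they then stand; what a row does not reach is not made up. A row lasts 1/12 s, in which the tool goes at most 41.7 mm and 7.16 degrees, less where a joint would pass 70% of its speed; a pose out of reach is approached as far as the arm can. A call with a gripper value outside its range is refused whole. "fingers" is the opening, from 0 (shut) to 1 (fully open), set as the call begins (left out, the last holds). The fingers move at their own pace and stop on an object; the grip force is fixed at half the most. Time passes only in rows, so rows that do not move let the fingers close. It gives the time, the measured TCP pose, the force and the opening at its end, in the units of the state.
- state(): the state, without advancing time (a new reading comes with each control period).
- optics.grab_frame(name): name is "scene" or "side" or "wrist"; returns a dict with "frame" (420x560x3 uint8, blue, green, red), "camera_matrix" (3x3 intrinsics, pixels), "distortion" ([k1, k2, p1, p2, k3] as OpenCV has them; the pictures are not rectified), "R" (3x3) and "t" (3): a world point X has camera coordinates R X + t. Camera axes: x right, y down, z forward; pixel columns grow to the right and rows downward; lengths in m; the calibration is good to about 2 mm. A picture is of the moment at which its call begins. There is no depth.
- manip.job_done(): hands the job in, once; it reports no verdict.
Trained networks look in the newest picture that a camera, given by its name, has taken for a name from the list of things; names that differ only in an ending like _2 or _b are one class to them, and where a whole thing is asked for, a point or a joint stands for the part that bears it (a point fixed in the world has none). Each returns a list of dicts, best first, with "score" (0 to 1); they miss things now and then, are a little off and sometimes report something else, mostly with a low value. They report only what shows in the picture. A call takes as long as a camera call. They do not tell look-alikes from the thing itself.
- silhouettes(thing, camera): "mask" (420x560 bool, what is visible of it) and "bbox" ([left, top, right, bottom] in pixels, round what is visible of it).
- place_of(thing, camera): "uv" ([column, row] in pixels: a listed point, or the origin of a listed thing).
The state is a dict: "time": time; "joint_pos": joint angles; "joint_vel": joint speeds; "joint_efforts": joint torques, N m; "tool_pos": TCP position; "tool_rot": TCP orientation; "contact_force": force on the tool from outside, world axes, zero at the start; "ft_torque": the same for the moment, N m; "gripper_width": opening from 0.0 (shut) to 1.0 (fully open).
Only numpy, scipy, OpenCV 4.12 (cv2) and the standard library are available. Lean on these libraries where they do the work, as an engineer would, in place of code of your own. Each camera call takes 0.05 s, during which the arm holds its last target.

## Task

Take the tall steel die plug, the tallest of the three round pieces, out of the parts bin and leave the other two in the bin. Stand it upright on the bed of the clamping fixture, in line with the spring-loaded stop, and press it squarely against the stop pad with a steady push of about 10 N, which moves the pad in by half its travel; never drive the pad to the end of its travel. Finish while still gripping the plug and keeping up that push, so that I can tighten the clamp screw: do not let go.

Things in the scene. Friction and masses are not known exactly. Their poses are not given: they have to be found in the camera images.
- tall_plug: Bright steel cylinder, 29 mm in diameter and 30 mm tall, 0.16 kg give or take a fifth, standing upright in the parts bin; the tallest of three round pieces that stand in a row there, in any order. Origin at the centre of its underside, z up along its axis.
- short_plug: Bright steel cylinder, 29 mm in diameter and 22 mm tall; stays in the bin. Origin at the centre of its underside.
- mount: Black plastic disc with a metal inlay in its top, 30 mm in diameter and 21 mm tall; stays in the bin. Origin at the centre of its underside.
- parts_bin: Grey open tray, 250 (x) x 160 (y) x 30 mm high outside, walls and floor 4 mm thick, fixed to the bench, turned a little. The pieces stand on its floor in a row along its x axis, about 75 mm apart. Origin at the centre of its underside.
- fixture: Fixture fixed to the bench, turned a little. Aluminium bed plate 180 (x) x 90 (y) x 12 mm; origin at the centre of its underside, bed top at z = 12 mm. Near (-x) end: dark post, 46 mm high, and clamp screw whose foot ends at x = -48 mm. Far end: dark housing, 48 mm high, front at x = +63 mm, with the spring stop pad. Plug goes between foot and pad (83 mm free) and is pressed along +x, y = 0.
- stop_pad (a joint): Travel of the spring-loaded stop pad into its housing, in the fixture's +x direction: 0 fully out (at the start), 0.020 m at the end of its travel. It is a plain spring of 1000 N/m without preload: 1 N for each mm, so 10 N at 0.010.
- pad_face (a point): Centre of the front face of the stop pad, a flat upright steel plate 22 mm wide (y) and 24 mm high on a rod, which looks to the fixture's -x. 29 mm above the bench (17 mm above the bed); at the start at x = +35 mm, y = 0 in the fixture's frame. It moves with the pad.
Not all that is in view belongs to the job. What is shaped like the tall_plug but blue or turquoise is not meant.

How it is judged:
On the way, in this order (a step that is already met when the one before it is completed fails the run):
1. the tall plug is lifted clear of the bin in the fingers (height (world z) of tall_plug above 0.04 m and contact force between tall_plug and the fingers above 1 N), for 0.2 s.
2. the plug stands in the fixture, in line with the stop, and is pressed against the pad with 6 to 14 N (contact force between tall_plug and stop_pad between 6 and 14 N and z of tall_plug in the frame of fixture between 0.009 and 0.017 m and y of tall_plug in the frame of fixture between -0.007 and 0.007 m and angle between tall_plug's own z axis and vertical below 0.12 rad and contact force between tall_plug and the fingers above 1 N), for 1 s.
At the end, for the whole second after the job is handed in: The tall plug, still gripped, stands on the bed (underside within 5 mm of it), upright within 0.12 rad, within 7 mm of the fixture's centre line, still (under 10 mm/s), and presses the stop pad with 6 to 14 N; the other two pieces are in the bin (all of step 2 and z of each of short_plug, mount in the frame of parts_bin below 0.012 m and x of short_plug in the frame of parts_bin between -0.122 and 0.122 m and y of short_plug in the frame of parts_bin between -0.077 and 0.077 m and x of mount in the frame of parts_bin between -0.122 and 0.122 m and y of mount in the frame of parts_bin between -0.077 and 0.077 m and linear speed of tall_plug below 0.01 m/s); the arm keeps its last pose, push and grip.
It fails at once if the stop pad is driven to the end of its travel (beyond 18.5 mm) (value of joint stop_pad above 0.0185 m).
It fails at once if one of the other two pieces is lifted out of the bin (z of any of short_plug, mount in the frame of parts_bin above 0.03 m).
It also fails if it takes over 45 s, if anything falls off the work surface, if the arm or the gripper's body presses on something with over 40 N, if the wrist force passes 120 N, or if a joint passes its speed limit or range.

## Working session

There is one attempt and no reset: what is moved stays moved. The work goes in short steps, Python scripts to look and compute and a tool call to move; the robot and the scene stay as the last step left them, time stands still between calls to the robot, and variables do not carry over. Pictures are saved under pics/ and viewed, and the job is handed in when it is done.

Besides the shell and the picture viewer there is one more tool, called in YAML: its name, and indented under it one key for each argument. jog_arm: Moves the arm, as the interface text tells. Its arguments: {"type":"object","properties":{"increments":{"type":"array","items":{"type":"object","properties":{"slide":{"type":"array","items":{"type":"number"}},"rotation":{"type":"array","items":{"type":"number"}}}}},"fingers":{"type":"number"}},"required":["increments"]}

```bash
mkdir -p pics; cat > h.py <<'E'
import numpy as np, cv2
from plant import state, optics, manip, silhouettes, place_of
def ray(f,uv):
    p=cv2.undistortPoints(np.array([[uv]],float),np.array(f["camera_matrix"]),np.array(f["distortion"]))[0,0]
    R=np.array(f["R"]);t=np.array(f["t"]); return -R.T@t, R.T@np.array([p[0],p[1],1.])
def onz(f,uv,z):
    c,d=ray(f,uv); return c+d*(z-c[2])/d[2]
def proj(f,X):
    R=np.array(f["R"]); return cv2.projectPoints(np.array(X,float).reshape(-1,3),cv2.Rodrigues(R)[0],np.array(f["t"],float),np.array(f["camera_matrix"]),np.array(f["distortion"]))[0].reshape(-1,2)
E
python3 - <<'E'
from h import *
print(state(), manip.grip_depth)
for n in ["scene","side","wrist"]:
    f=optics.grab_frame(n); cv2.imwrite(f"pics/a_{n}.png",f["frame"])
    c,_=ray(f,(280,210)); print(n,c)
    for th in ["tall_plug","short_plug","mount","parts_bin","fixture","stop_pad","pad_face"]:
        r=[]
        if th!="pad_face":
            for d in silhouettes(th,n)[:4]: r.append(("S",round(d["score"],2),[int(x) for x in d["bbox"]]))
        for d in place_of(th,n)[:4]: r.append(("P",round(d["score"],2),np.round(d["uv"],1).tolist(),np.round(onz(f,d["uv"],{"parts_bin":0,"fixture":0,"pad_face":.029,"stop_pad":.029}.get(th,.004))[:2],4).tolist()))
        print(th,r)
E
```

```text
{'time': 0.0, 'joint_pos': array([-1.18982996e-01,  5.33690121e-02,  1.61433572e+00,  1.68890790e-05,
        1.47601476e+00, -1.18960015e-01]), 'joint_vel': array([-1.03210375e-03, -1.17114224e-03,  2.00093676e-04, -1.00128138e-05,
       -1.65214669e-03,  7.14865332e-05]), 'joint_efforts': array([ 2.70554956e-04, -3.93670499e+01, -3.70175600e+01, -1.62778279e-04,
        6.93513779e-03, -6.06393527e-06]), 'tool_pos': array([6.24355346e-01, 9.28431596e-05, 2.30030579e-01]), 'tool_rot': array([-8.41081311e-04,  7.07115078e-01,  7.07097685e-01, -6.50778169e-04]), 'contact_force': array([ 0.40958673, -0.38702304, -0.76558334]), 'ft_torque': array([ 0.04105268, -0.02739276,  0.0061895 ]), 'gripper_width': 0.9970986954627725} -0.0187
scene [0.15789459 0.45452536 0.53769907]
tall_plug [('S', 0.83, [250, 221, 263, 241]), ('S', 0.73, [320, 167, 327, 183]), ('S', 0.59, [302, 196, 312, 212]), ('S', 0.25, [149, 213, 251, 289]), ('P', 0.67, [305.6, 209.9], [0.5338, -0.1997]), ('P', 0.57, [256.4, 235.8], [0.5673, -0.0637]), ('P', 0.5, [323.3, 178.1], [0.5701, -0.3419])]
short_plug [('S', 0.76, [327, 216, 340, 231]), ('P', 0.72, [334.8, 225.9], [0.453, -0.186])]
mount [('S', 0.74, [279, 180, 292, 194]), ('S', 0.58, [329, 215, 340, 229]), ('P', 0.43, [283.4, 193.7], [0.6109, -0.2252])]
parts_bin [('S', 0.92, [245, 170, 375, 248]), ('S', 0.67, [299, 195, 315, 212]), ('P', 0.96, [309.6, 211.6], [0.5259, -0.2042])]
fixture [('S', 0.59, [150, 217, 249, 290]), ('P', 0.72, [198.0, 258.5], [0.6195, 0.0524])]Traceback (most recent call last):
  File "<stdin>", line 10, in <module>
ValueError: it knows: fixture, mount, pad_face, parts_bin, short_plug, tall_plug
```

```bash
python3 - <<'E'
from h import *
for n in ["side","wrist"]:
    f=optics.grab_frame(n); cv2.imwrite(f"pics/a_{n}.png",f["frame"])
    c,_=ray(f,(280,210)); print(n,c)
    for th in ["tall_plug","short_plug","mount","parts_bin","fixture","pad_face"]:
        r=[]
        for d in silhouettes(th,n)[:4]: r.append(("S",round(d["score"],2),[int(x) for x in d["bbox"]]))
        for d in place_of(th,n)[:4]: r.append(("P",round(d["score"],2),np.round(d["uv"],1).tolist(),np.round(onz(f,d["uv"],{"parts_bin":0,"fixture":0,"pad_face":.029}.get(th,.004))[:2],4).tolist()))
        print(th,r)
a=[cv2.imread(f"pics/a_{n}.png") for n in ["scene","side","wrist"]]
cv2.imwrite("pics/b_scene.png",cv2.resize(a[0][140:320,130:400],None,fx=2.9,fy=2.9,interpolation=cv2.INTER_CUBIC))
E
```

```text
side [ 0.60652641 -0.92203814  0.34034102]
tall_plug [('S', 0.69, [245, 231, 262, 252]), ('S', 0.52, [272, 208, 288, 222]), ('S', 0.21, [171, 217, 330, 277]), ('P', 0.78, [257.5, 249.0], [0.5326, -0.1995]), ('P', 0.67, [304.8, 256.1], [0.6153, -0.2269]), ('P', 0.49, [281.1, 222.9], [0.5692, -0.0751])]
short_plug [('S', 0.59, [207, 233, 223, 246]), ('P', 0.61, [215.3, 244.9], [0.455, -0.1833]), ('P', 0.34, [258.1, 250.4], [0.5342, -0.2053])]
mount [('S', 0.46, [322, 188, 335, 196]), ('P', 0.85, [302.2, 253.3], [0.6109, -0.216])]
parts_bin [('P', 0.55, [259.6, 251.2], [0.5363, -0.2])]
fixture [('S', 0.94, [260, 181, 350, 210]), ('P', 0.68, [306.1, 203.2], [0.6211, 0.0569]), ('P', 0.51, [257.3, 248.4], [0.5312, -0.1884])]
pad_face [('S', 0.45, [323, 188, 337, 196]), ('P', 0.54, [322.0, 191.5], [0.6566, 0.0537])]
wrist [0.62340476 0.08431463 0.37378367]
tall_plug [('S', 0.63, [212, 212, 241, 245]), ('S', 0.59, [182, 314, 214, 348]), ('S', 0.41, [311, 112, 340, 141]), ('P', 0.8, [227.9, 223.1], [0.5693, -0.0614]), ('P', 0.62, [200.0, 322.5], [0.5271, -0.1978])]
short_plug []
mount [('S', 0.85, [250, 330, 273, 363]), ('P', 0.82, [261.6, 339.1], [0.6054, -0.2235])]
parts_bin [('S', 0.6, [90, 261, 309, 394]), ('P', 0.87, [203.6, 322.4], [0.5308, -0.2006])]
fixture [('S', 0.92, [167, 74, 373, 174]), ('P', 0.72, [275.5, 121.2], [0.6235, 0.0514])]
pad_face [('S', 0.69, [313, 113, 340, 141]), ('S', 0.52, [181, 314, 213, 346]), ('P', 0.87, [308.1, 124.7], [0.6551, 0.0507])]
```

View pics/b_scene.png

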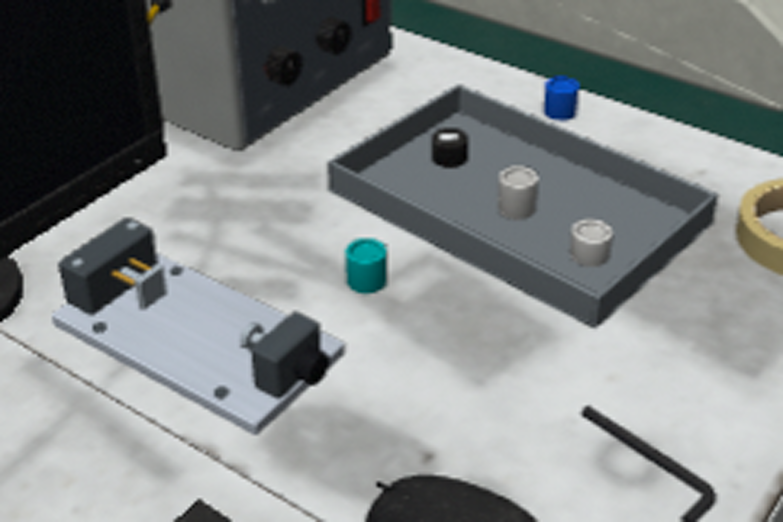

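View pics/a_side.png

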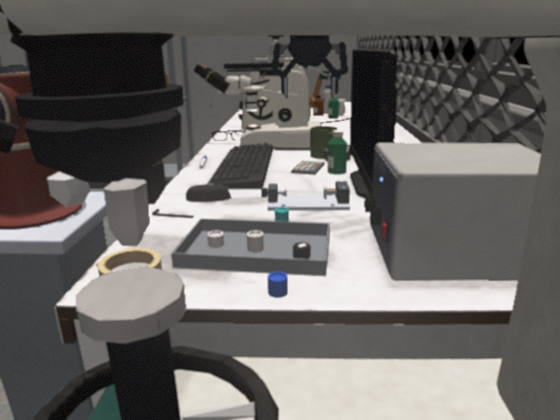

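View pics/a_wrist.png

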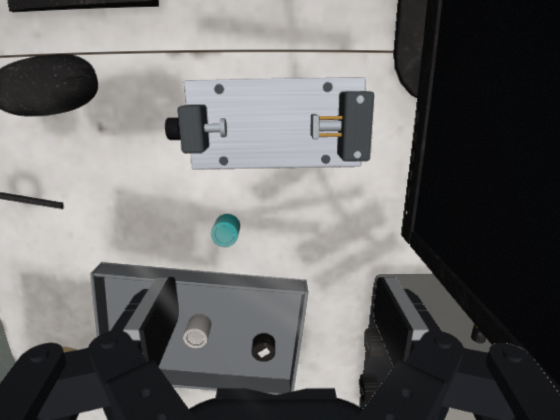

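The scene shows the mount (449,147 in the zoom), the tall plug in the middle (518,190) and the short plug (591,242) in the bin, plus teal and blue decoys outside it. The wrist picture shows the fixture with its pad at about (316,126) and the monitor to the right. Next I refine the fixture geometry.

```bash
python3 - <<'E'
from h import *
f=optics.grab_frame("wrist"); im=f["frame"]
cv2.imwrite("pics/c1.png",cv2.resize(im[65:185,155:385],None,fx=3.4,fy=3.4,interpolation=cv2.INTER_CUBIC))
cv2.imwrite("pics/c2.png",cv2.resize(im[250:400,85:315],None,fx=3.4,fy=3.4,interpolation=cv2.INTER_CUBIC))
for uv in [(405,240),(430,60),(375,275)]: print(onz(f,uv,0))
print(onz(f,(405,240),.1))
m=silhouettes("fixture","wrist")[0]["mask"].astype(np.uint8)
c=max(cv2.findContours(m,0,2)[0],key=cv2.contourArea)[:,0].astype(float)
# rectify contour to z=.012 plane
P=np.array([onz(f,p,.012)[:2] for p in c]); print(cv2.minAreaRect(P.astype(np.float32)*1000))
E
```

```text
[ 0.77628415 -0.08468323  0.        ]
[0.77915302 0.11291727 0.        ]
[ 0.74505015 -0.13132761  0.        ]
[ 0.73538381 -0.03947064  0.1       ]
((616.2448120117188, 48.47460174560547), (212.8595733642578, 90.86222839355469), 0.9391781091690063)
```

View pics/c1.png

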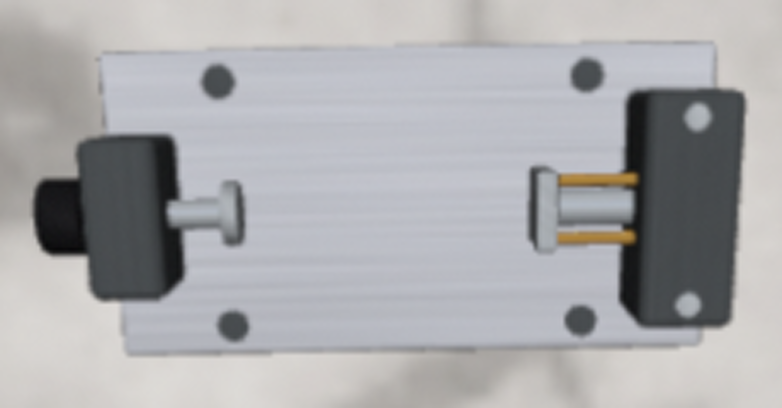

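View pics/c2.png

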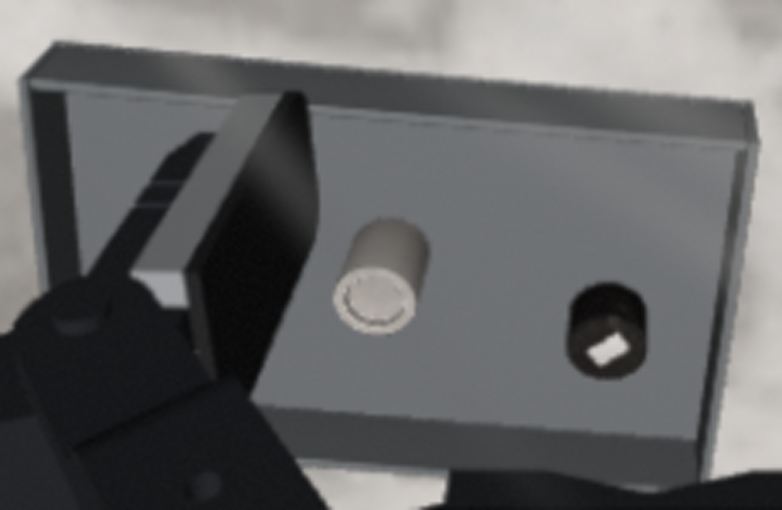

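```bash
python3 - <<'E'
from h import *
f=optics.grab_frame("wrist"); s=lambda u,v,o:((u+.5)/3.4-.5+o[0],(v+.5)/3.4-.5+o[1])
o=(155,65)
C=[onz(f,s(*p,o),.012)[:2] for p in [(100,55),(715,42),(700,343),(126,353)]]
H=[onz(f,s(*p,o),.012)[:2] for p in [(218,82),(587,75),(580,320),(233,326)]]
for Q in (C,H):
    Q=np.array(Q); print(Q.round(4).tolist(),Q.mean(0))
    for a,b in ((0,1),(3,2)): d=Q[b]-Q[a]; print(np.linalg.norm(d),np.degrees(np.arctan2(d[1],d[0])))
    for a,b in ((3,0),(2,1)): d=Q[b]-Q[a]; print(np.linalg.norm(d),np.degrees(np.arctan2(-d[0],d[1])))
print("pad top edge", [onz(f,s(*p,o),.041)[:2].round(4) for p in [(537,170),(546,250)]])
print("foot",onz(f,s(237,212,o),.029)[:2])
o=(85,250)
print("tall",onz(f,s(375,298,o),.034)[:2],"mount",onz(f,s(607,345,o),.025)[:2])
B=[onz(f,s(*p,o),.03)[:2] for p in [(22,80),(757,143)]]
d=B[1]-B[0];print(B,np.linalg.norm(d),np.degrees(np.arctan2(d[1],d[0])))
# scene/side: tall & plug top
for n in["scene","side"]:
    g=optics.grab_frame(n)
    print(n,proj(g,[[.53,-.198,.004],[.53,-.198,.034]]))
E
```

```text
[[0.5336, 0.0918], [0.7113, 0.0953], [0.7134, 0.0069], [0.5348, 0.0038]] [0.62326158 0.04946817]
0.17768313350051845 1.128194338570779
0.17858681349508035 0.9916098891605407
0.08804338878992593 0.7607192014154255
0.08846794902682727 1.3474204998780215
[[0.5675, 0.0841], [0.6746, 0.086], [0.6756, 0.014], [0.5686, 0.0122]] [0.62160042 0.04906457]
0.10711543708324638 1.0070321067653978
0.10703266220940963 0.973733728180104
0.07188366172308995 0.8755972831189706
0.07194610273434265 0.8097771871306491
pad top edge [array([0.6579, 0.061 ]), array([0.6611, 0.0393])]
foot [0.57387047 0.0485697 ]
tall [ 0.52717583 -0.19631614] mount [ 0.60809031 -0.22448597]
[array([ 0.41427479, -0.11242733]), array([ 0.65972092, -0.13531238])] 0.24651071322226634 -5.326777645332426
scene [[306.66863039 210.83755809]
 [307.33725938 199.59474352]]
side [[256.08661288 248.61958819]
 [255.53300096 232.89681948]]
```

jog_arm:
  increments:
    - {"rotation": [0,0,-7]}
    - {"rotation": [0,0,-7]}
    - {"rotation": [0,0,-7]}
    - {"rotation": [0,0,-7]}
    - {"rotation": [0,0,-7]}
    - {"rotation": [0,0,-7]}
    - {"rotation": [0,0,-7]}
    - {"rotation": [0,0,-7]}
    - {"rotation": [0,0,-7]}
    - {"rotation": [0,0,-7]}
    - {"rotation": [0,0,-7]}
    - {"rotation": [0,0,-7]}
    - {"rotation": [0,0,-7]}
  fingers: 0.8

```text
invalid input
```

jog_arm:
  increments:
    - {"slide": [12,-24.5,13]}
    - {"slide": [12,-24.5,13]}
    - {"slide": [12,-24.5,13]}
    - {"slide": [12,-24.5,13]}
    - {"slide": [12,-24.5,13]}
    - {"slide": [12,-24.5,13]}
    - {"slide": [12,-24.5,13]}
    - {"slide": [12,-24.5,13]}
    - {"slide": [0,0,0]}
    - {"slide": [0,0,0]}

```text
invalid input
```

```bash
cat > look.py <<'E'
from h import *
import sys
from scipy.spatial.transform import Rotation as Rn
tag=sys.argv[1]; s=state(); q=s["tool_rot"]; R=Rn.from_quat([q[1],q[2],q[3],q[0]]).as_matrix()
print(s["time"],s["tool_pos"].round(4),"x",R[:,0].round(4),"y",R[:,1].round(4),"z",R[:,2].round(4),s["contact_force"].round(2),s["gripper_width"],s["joint_pos"].round(2))
for n in sys.argv[2:]:
    f=optics.grab_frame(n); cv2.imwrite(f"pics/{tag}_{n}.png",f["frame"])
    for th,z in (("tall_plug",.004),("pad_face",.029)):
        print(n,th,[(round(d["score"],2),np.round(d["uv"],1).tolist(),onz(f,d["uv"],z)[:2].round(4).tolist()) for d in place_of(th,n)[:4]])
E
python3 look.py d wrist side
```

```text
2.15 [ 0.625  -0.      0.2313] x [ 0.  1. -0.] y [ 1.e+00 -0.e+00 -1.e-04] z [-1.e-04 -0.e+00 -1.e+00] [-1.01 -0.45  0.85] 0.9991212300016867 [-0.12  0.05  1.61 -0.    1.48 -0.12]
wrist tall_plug [(0.58, [225.9, 224.0], [0.567, -0.0625]), (0.55, [198.8, 323.7], [0.5254, -0.1996])]
wrist pad_face [(0.72, [311.8, 123.8], [0.6587, 0.0515]), (0.56, [275.3, 122.6], [0.6233, 0.0526])]
side tall_plug [(0.9, [254.6, 244.8], [0.5259, -0.1818]), (0.65, [272.8, 293.0], [0.5679, -0.3496]), (0.59, [282.5, 222.2], [0.5719, -0.0713])]
side pad_face [(0.55, [218.9, 244.8], [0.4722, -0.2377]), (0.44, [323.6, 191.1], [0.6603, 0.0567])]
```

View pics/d_wrist.png

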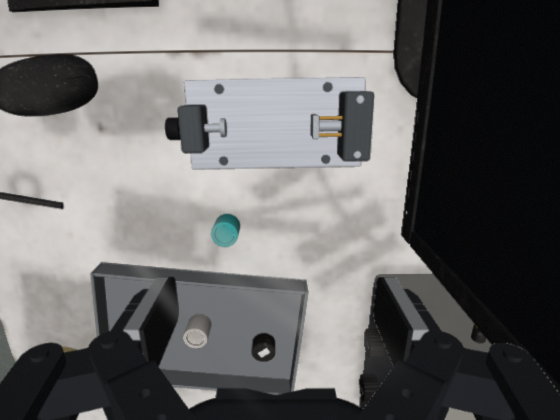

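The arm has not moved, because both calls were refused: each row needs both keys.

jog_arm:
  increments:
    - {"slide": [0,0,0],"rotation": [0,0,-7]}
    - {"slide": [0,0,0],"rotation": [0,0,-7]}
    - {"slide": [0,0,0],"rotation": [0,0,-7]}
    - {"slide": [0,0,0],"rotation": [0,0,-7]}
    - {"slide": [0,0,0],"rotation": [0,0,-7]}
    - {"slide": [0,0,0],"rotation": [0,0,-7]}
    - {"slide": [0,0,0],"rotation": [0,0,-7]}
    - {"slide": [0,0,0],"rotation": [0,0,-7]}
    - {"slide": [0,0,0],"rotation": [0,0,-7]}
    - {"slide": [0,0,0],"rotation": [0,0,-7]}
    - {"slide": [0,0,0],"rotation": [0,0,-7]}
    - {"slide": [0,0,0],"rotation": [0,0,-7]}
    - {"slide": [0,0,0],"rotation": [0,0,-7]}
  fingers: 0.8

```text
time: 3.53
tool_pos: [0.625, -0.0, 0.2313]
tool_rot: [-0.0, -0.012, 1.0, -0.0]
contact_force: [-0.6, 0.9, 0.5]
gripper_width: 0.798
```

jog_arm:
  increments:
    - {"slide": [12,-24.5,13],"rotation": [0,0,0]}
    - {"slide": [12,-24.5,13],"rotation": [0,0,0]}
    - {"slide": [12,-24.5,13],"rotation": [0,0,0]}
    - {"slide": [12,-24.5,13],"rotation": [0,0,0]}
    - {"slide": [12,-24.5,13],"rotation": [0,0,0]}
    - {"slide": [12,-24.5,13],"rotation": [0,0,0]}
    - {"slide": [12,-24.5,13],"rotation": [0,0,0]}
    - {"slide": [12,-24.5,13],"rotation": [0,0,0]}
    - {"slide": [0,0,0],"rotation": [0,0,0]}
    - {"slide": [0,0,0],"rotation": [0,0,0]}

```text
time: 4.37
tool_pos: [0.5314, -0.1983, 0.1264]
tool_rot: [-0.001, -0.007, 1.0, 0.001]
contact_force: [0.3, -0.8, 0.9]
gripper_width: 0.798
```

```bash
python3 look.py e wrist side
```

```text
4.3667 [ 0.5314 -0.1983  0.1264] x [-0.9999 -0.0149  0.0016] y [-0.0149  0.9999  0.0012] z [-0.0016  0.0012 -1.    ] [ 0.3  -0.79  0.87] 0.7978971720259492 [-0.49  0.01  1.84  0.    1.3  -2.07]
wrist tall_plug [(0.84, [430.7, 244.0], [0.5672, -0.0668]), (0.71, [275.0, 194.9], [0.526, -0.1985]), (0.7, [100.5, 246.1], [0.5732, -0.3456])]
wrist pad_face [(0.8, [549.4, 346.7], [0.6555, 0.0475]), (0.59, [240.7, 280.6], [0.5891, -0.2246])]
side tall_plug [(0.87, [275.5, 294.4], [0.572, -0.3534]), (0.74, [283.5, 220.7], [0.5736, -0.063]), (0.7, [256.5, 248.9], [0.5308, -0.1992])]
side pad_face [(0.59, [321.0, 192.5], [0.654, 0.0464])]
```

View pics/e_wrist.png

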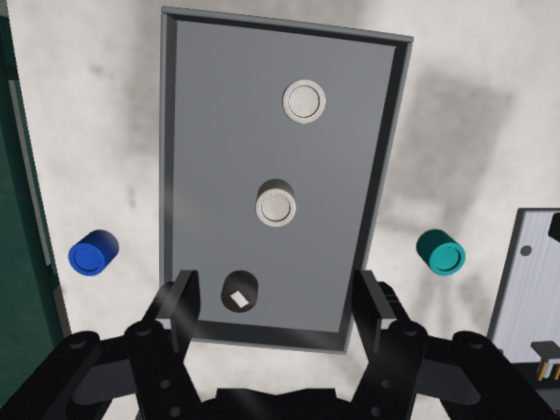

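View pics/e_side.png

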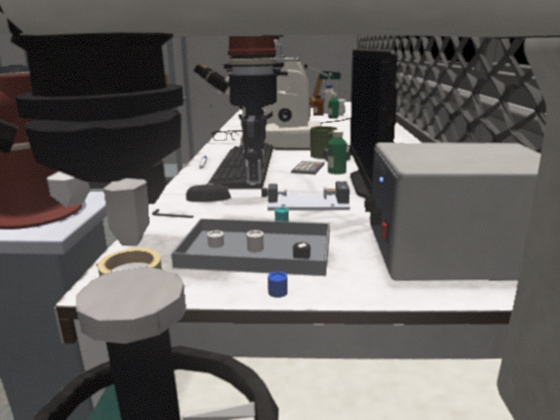

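The wrist view shows the tall plug's top ring at about (276,208), the short plug at (304,102) and the mount at (240,292). All are clear between the fingers' columns.

```bash
python3 - <<'E'
from h import *
f=optics.grab_frame("wrist")
cv2.imwrite("pics/e2.png",cv2.resize(f["frame"][165:240,240:315],None,fx=8,fy=8,interpolation=cv2.INTER_CUBIC))
m=[d for d in silhouettes("tall_plug","wrist") if abs(d["bbox"][0]-256)<25 and abs(d["bbox"][1]-180)<25]
print([(d["score"],d["bbox"]) for d in m])
print(onz(f,(276,208),.034))
a=np.linspace(0,6.28,60)
# fit cylinder hull to mask
from scipy.optimize import minimize
M=m[0]["mask"]
def iou(p):
    pts=np.array([[p[0]+.0145*np.cos(t),p[1]+.0145*np.sin(t),z] for z in(.004,.034) for t in a])
    h=cv2.convexHull((proj(f,pts)*16).astype(np.int32)); g=np.zeros(M.shape,np.uint8); cv2.fillConvexPoly(g,h,1,shift=4); g=g>0
    return -(g&M).sum()/(g|M).sum()
b=min(((iou((x,y)),x,y) for x in np.arange(.518,.54,.001) for y in np.arange(-.208,-.188,.001)))
print(b)
E
```

```text
[(0.68, [254.7, 175.1, 297.1, 223.6])]
[ 0.52945282 -0.19668443  0.034     ]
(np.float64(-0.9404255319148936), np.float64(0.527), np.float64(-0.19799999999999998))
```

View pics/e2.png

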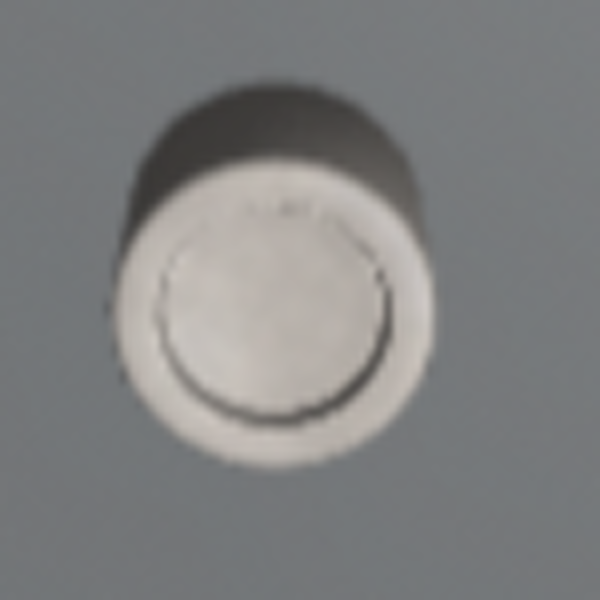

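jog_arm:
  increments:
    - {"slide": [3.4,0,16],"rotation": [0,0,0]}
    - {"slide": [0,0,18],"rotation": [0,0,0]}
    - {"slide": [0,0,18],"rotation": [0,0,0]}
    - {"slide": [0,0,18],"rotation": [0,0,0]}
    - {"slide": [0,0,18],"rotation": [0,0,0]}
    - {"slide": [0,0,14],"rotation": [0,0,0]}
    - {"slide": [0,0,8],"rotation": [0,0,0]}
    - {"slide": [0,0,5],"rotation": [0,0,0]}
    - {"slide": [0,0,3],"rotation": [0,0,0]}
    - {"slide": [0,0,2],"rotation": [0,0,0]}
    - {"slide": [0,0,0],"rotation": [0,0,0]}

```text
time: 5.68
tool_pos: [0.5295, -0.1978, 0.0078]
tool_rot: [0.0, -0.009, 1.0, -0.0]
contact_force: [0.2, -0.2, -1.3]
gripper_width: 0.8
```

jog_arm:
  increments:
    - {"slide": [0,0,0],"rotation": [0,0,0]}
    - {"slide": [0,0,0],"rotation": [0,0,0]}
    - {"slide": [0,0,0],"rotation": [0,0,0]}
    - {"slide": [0,0,0],"rotation": [0,0,0]}
    - {"slide": [0,0,0],"rotation": [0,0,0]}
    - {"slide": [0,0,0],"rotation": [0,0,0]}
  fingers: 0.1

```text
time: 6.18
tool_pos: [0.5297, -0.1981, 0.0082]
tool_rot: [0.001, -0.009, 1.0, -0.0]
contact_force: [-0.3, 0.6, 4.4]
gripper_width: 0.32
```

```bash
python3 look.py g wrist
```

```text
6.1833 [ 0.5297 -0.1981  0.0082] x [-0.9998 -0.0174 -0.0013] y [-1.740e-02  9.998e-01 -8.000e-04] z [ 1.3e-03 -8.0e-04 -1.0e+00] [-0.29  0.63  4.39] 0.3200644295787106 [-0.49  0.16  1.9  -0.    1.08 -2.08]
wrist tall_plug [(0.97, [516.6, 336.6], [0.5646, -0.0694]), (0.75, [275.3, 273.3], [0.5275, -0.1981]), (0.67, [5.3, 336.8], [0.5704, -0.3424])]
wrist pad_face []
```

View pics/g_wrist.png

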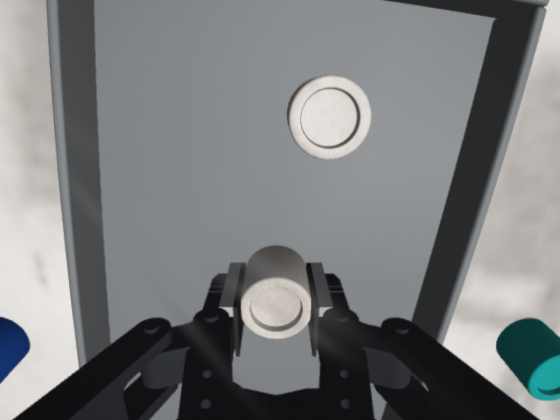

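The wrist view shows the plug held between both pads at (276,300), with the opening reading 0.32. I lift it and carry it over the fixture.

jog_arm:
  increments:
    - {"slide": [0,0,-10],"rotation": [0,0,0]}
    - {"slide": [0,0,-20],"rotation": [0,0,0]}
    - {"slide": [0,0,-25],"rotation": [0,0,0]}
    - {"slide": [0,0,-25],"rotation": [0,0,0]}
    - {"slide": [0,0,-20],"rotation": [0,0,0]}
    - {"slide": [0,0,-10],"rotation": [0,0,0]}
    - {"slide": [0,0,0],"rotation": [0,0,0]}
    - {"slide": [0,0,0],"rotation": [0,0,0]}

```text
time: 7.0
tool_pos: [0.5286, -0.1975, 0.1168]
tool_rot: [-0.0, -0.009, 1.0, 0.0]
contact_force: [-0.8, 0.0, -2.5]
gripper_width: 0.319
```

jog_arm:
  increments:
    - {"slide": [-4.7,12.8,0],"rotation": [0,0,0]}
    - {"slide": [-8,20,0],"rotation": [0,0,0]}
    - {"slide": [-9,23,0],"rotation": [0,0,0]}
    - {"slide": [-9,23,0],"rotation": [0,0,0]}
    - {"slide": [-9,23,0],"rotation": [0,0,0]}
    - {"slide": [-9,23,0],"rotation": [0,0,0]}
    - {"slide": [-9,23,0],"rotation": [0,0,0]}
    - {"slide": [-9,23,0],"rotation": [0,0,0]}
    - {"slide": [-9,23,0],"rotation": [0,0,0]}
    - {"slide": [-9,20,0],"rotation": [0,0,0]}
    - {"slide": [-7.4,18,0],"rotation": [0,0,0]}
    - {"slide": [-5,14,0],"rotation": [0,0,0]}
    - {"slide": [0,0,0],"rotation": [0,0,0]}
    - {"slide": [0,0,0],"rotation": [0,0,0]}
    - {"slide": [0,0,0],"rotation": [0,0,0]}

```text
time: 8.25
tool_pos: [0.621, 0.0495, 0.1162]
tool_rot: [-0.001, -0.009, 1.0, -0.0]
contact_force: [0.1, 0.3, -1.5]
gripper_width: 0.322
```

```bash
python3 look.py i wrist scene side; python3 -c "
import cv2
a=cv2.imread('pics/i_scene.png')[140:320,130:330];b=cv2.imread('pics/i_side.png')[120:240,220:380]
cv2.imwrite('pics/i2.png',cv2.resize(a,None,fx=3.3,fy=3.3,interpolation=2));cv2.imwrite('pics/i3.png',cv2.resize(b,None,fx=4.5,fy=4.5,interpolation=2))"
```

```text
8.25 [0.621  0.0495 0.1162] x [-0.9998 -0.0173  0.002 ] y [-1.730e-02  9.998e-01 -3.000e-04] z [-2.e-03 -4.e-04 -1.e+00] [ 0.11  0.26 -1.51] 0.3220196190193403 [-0.04  0.14  1.71 -0.    1.29 -1.63]
wrist tall_plug [(0.77, [277.0, 271.5], [0.6784, 0.0517]), (0.58, [120.4, 134.4], [0.5683, -0.0645])]
wrist pad_face []
scene tall_plug [(0.75, [192.6, 205.3], [0.7501, -0.0667]), (0.73, [310.9, 211.9], [0.5203, -0.2]), (0.68, [326.4, 181.1], [0.5567, -0.3339]), (0.55, [258.5, 236.3], [0.5628, -0.0649])]
scene pad_face [(0.68, [184.5, 239.3], [0.6538, 0.0494])]
side tall_plug [(0.84, [276.4, 293.1], [0.5732, -0.3498]), (0.47, [282.6, 226.0], [0.5728, -0.0917]), (0.38, [305.9, 155.9], [0.6262, 0.5081])]
side pad_face [(0.44, [320.8, 192.2], [0.6536, 0.0486])]
```

View pics/i_wrist.png

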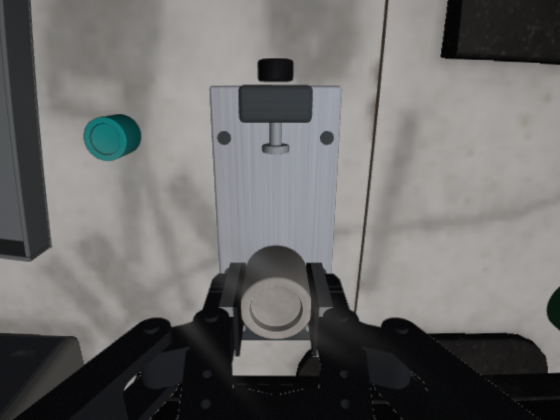

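View pics/i2.png

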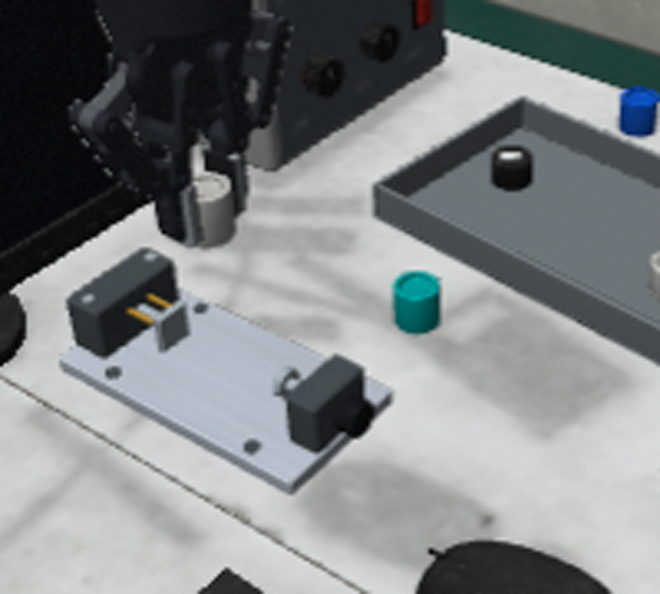

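View pics/i3.png

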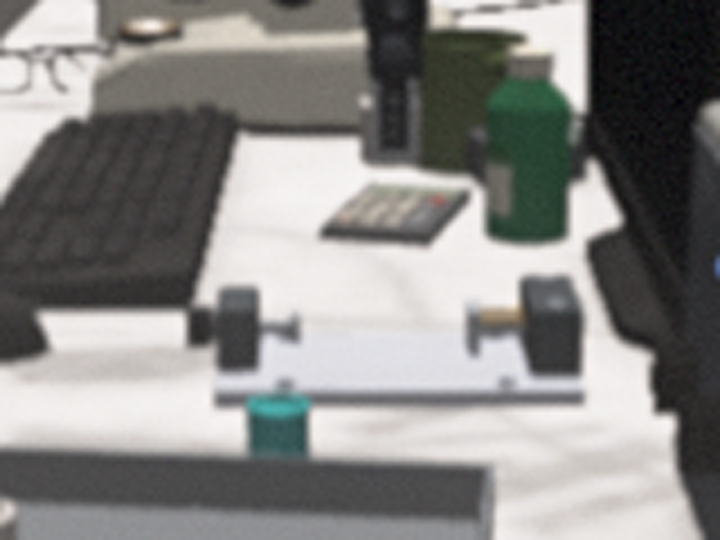

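The plug is held between the pads and hangs over the bed. The screw foot is at (276,149) in the wrist view, in line with the plug at column 276. I check the centre line and fit the held plug's pose.

```bash
python3 - <<'E'
from h import *
f=optics.grab_frame("wrist"); im=f["frame"]
cv2.imwrite("pics/j.png",cv2.resize(im[50:350,190:360],None,fx=2,fy=2,interpolation=2))
H=[onz(f,p,.012)[:2] for p in [(223.5,138),(326.5,138)]]; print(H,(H[0]+H[1])/2)
E=[onz(f,p,.012)[:2] for p in [(210,87),(340,87),(216,225),(335.5,225)]]; print(E,(E[0]+E[1])/2,(E[2]+E[3])/2)
print("foot",onz(f,(275.5,149),.029)[:2])
M=silhouettes("tall_plug","wrist")
for d in M: print(d["score"],d["bbox"])
M=[d for d in M if 230<d["bbox"][0]<260][0]["mask"]
a=np.linspace(0,6.28,60)
def iou(p):
    pts=np.array([[p[0]+.0145*np.cos(t),p[1]+.0145*np.sin(t),z] for z in(p[2],p[2]+.03) for t in a])
    h=cv2.convexHull((proj(f,pts)*16).astype(np.int32)); g=np.zeros(M.shape,np.uint8); cv2.fillConvexPoly(g,h,1,shift=4); g=g>0
    return -(g&M).sum()/(g|M).sum()
r=sorted((iou((x,y,z)),round(x-.621,4),round(y,4),round(z-.1162,4)) for x in np.arange(.611,.631,.001) for y in np.arange(.044,.055,.001) for z in np.arange(.106,.1225,.001))
print(r[:6])
E
```

```text
[array([0.57017632, 0.01195795]), array([0.56896867, 0.0845518 ])] [0.56957249 0.04825488]
[array([0.53595286, 0.00375763]), array([0.53449676, 0.09164024]), array([0.63629812, 0.00415344]), array([0.63476594, 0.09563003])] [0.53522481 0.04769893] [0.63553203 0.04989174]
foot [0.57455956 0.04870109]
0.95 [81.9, 111.3, 143.6, 158.0]
0.88 [238.6, 246.8, 315.6, 335.9]
[(np.float64(-0.9650827933765299), np.float64(0.0), np.float64(0.05), np.float64(-0.0062)), (np.float64(-0.961447963800905), np.float64(0.001), np.float64(0.05), np.float64(-0.0072)), (np.float64(-0.9563037249283668), np.float64(0.0), np.float64(0.049), np.float64(-0.0062)), (np.float64(-0.9553398058252427), np.float64(-0.001), np.float64(0.05), np.float64(-0.0042)), (np.float64(-0.9549062049062049), np.float64(0.001), np.float64(0.049), np.float64(-0.0072)), (np.float64(-0.9548765322437378), np.float64(0.0), np.float64(0.05), np.float64(-0.0052))]
```

jog_arm:
  increments:
    - {"slide": [0,0,10],"rotation": [0,0,0]}
    - {"slide": [0,0,18],"rotation": [0,0,0]}
    - {"slide": [0,0,20],"rotation": [0,0,0]}
    - {"slide": [0,0,18],"rotation": [0,0,0]}
    - {"slide": [0,0,14],"rotation": [0,0,0]}
    - {"slide": [0,0,9],"rotation": [0,0,0]}
    - {"slide": [0,0,5],"rotation": [0,0,0]}
    - {"slide": [0,0,3],"rotation": [0,0,0]}
    - {"slide": [0,0,0],"rotation": [0,0,0]}
    - {"slide": [0,0,0],"rotation": [0,0,0]}
    - {"slide": [0,0,0],"rotation": [0,0,0]}

```text
time: 9.72
tool_pos: [0.6228, 0.0497, 0.0216]
tool_rot: [0.001, -0.009, 1.0, -0.0]
contact_force: [0.2, -0.4, -1.6]
gripper_width: 0.325
```

```bash
python3 look.py k wrist scene side; python3 -c "
import cv2
a=cv2.imread('pics/k_scene.png')[140:320,130:330];b=cv2.imread('pics/k_side.png')[160:230,240:370]
cv2.imwrite('pics/k2.png',cv2.resize(a,None,fx=3.3,fy=3.3,interpolation=2));cv2.imwrite('pics/k3.png',cv2.resize(b,None,fx=6,fy=6,interpolation=2))"
```

```text
9.7167 [0.6228 0.0497 0.0216] x [-0.9998 -0.0175 -0.0022] y [-1.750e-02  9.998e-01 -1.000e-04] z [ 2.2e-03 -1.0e-04 -1.0e+00] [ 0.19 -0.36 -1.59] 0.3245533635649083 [-0.04  0.26  1.75 -0.    1.12 -1.63]
wrist tall_plug [(0.91, [40.8, 151.8], [0.5662, -0.0618]), (0.72, [273.6, 272.1], [0.6276, 0.0489])]
wrist pad_face [(0.9, [274.8, 350.7], [0.6565, 0.0501]), (0.58, [273.2, 257.5], [0.6063, 0.0486])]
scene tall_plug [(0.61, [256.7, 237.3], [0.5639, -0.0602]), (0.6, [322.7, 178.4], [0.5706, -0.3398]), (0.47, [197.1, 250.8], [0.633, 0.0402])]
scene pad_face []
side tall_plug [(0.73, [281.1, 223.3], [0.5693, -0.0773]), (0.56, [277.1, 294.7], [0.5744, -0.3542]), (0.46, [307.6, 196.8], [0.625, 0.0912])]
side pad_face [(0.48, [322.7, 191.1], [0.6583, 0.0567])]
```

View pics/k2.png

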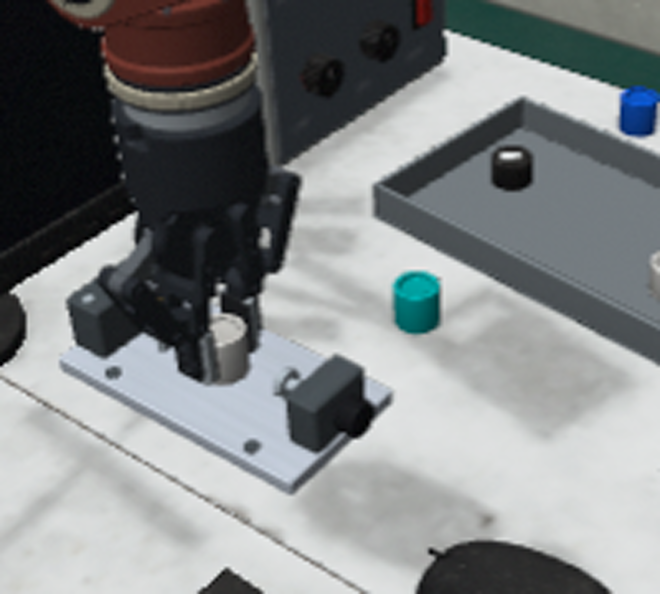

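View pics/k3.png

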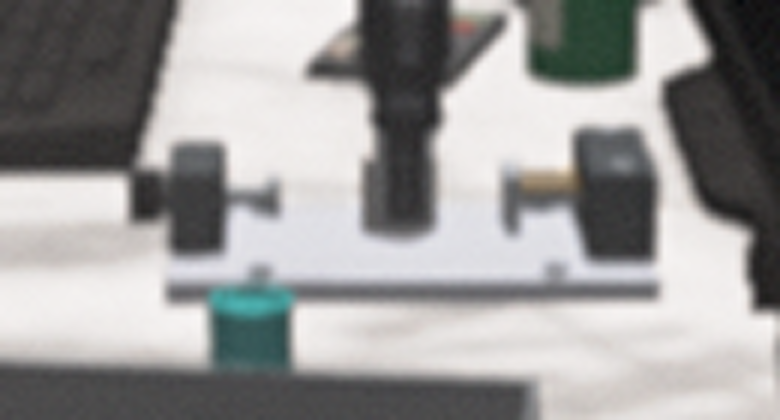

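The plug is about 5 mm above the bed, midway between the foot and the pad (side zoom: plug 365–435, pad 505). I lower it gently.

jog_arm:
  increments:
    - {"slide": [0,0,1.5],"rotation": [0,0,0]}
    - {"slide": [0,0,1.5],"rotation": [0,0,0]}
    - {"slide": [0,0,1],"rotation": [0,0,0]}
    - {"slide": [0,0,0],"rotation": [0,0,0]}
    - {"slide": [0,0,0],"rotation": [0,0,0]}
    - {"slide": [0,0,0],"rotation": [0,0,0]}

```text
time: 10.67
tool_pos: [0.6218, 0.0498, 0.0163]
tool_rot: [-0.0, -0.009, 1.0, -0.0]
contact_force: [-0.1, -0.3, -0.9]
gripper_width: 0.323
```

jog_arm:
  increments:
    - {"slide": [0,0,0.8],"rotation": [0,0,0]}
    - {"slide": [0,0,0],"rotation": [0,0,0]}
    - {"slide": [0,0,0],"rotation": [0,0,0]}

```text
time: 10.92
tool_pos: [0.6218, 0.0498, 0.0162]
tool_rot: [-0.0, -0.009, 1.0, -0.0]
contact_force: [-4.9, -0.0, 5.0]
gripper_width: 0.322
```

jog_arm:
  increments:
    - {"slide": [-3,0,-0.6],"rotation": [0,0,0]}
    - {"slide": [-4,0,0],"rotation": [0,0,0]}
    - {"slide": [-4,0,0],"rotation": [0,0,0]}
    - {"slide": [-4,0,0],"rotation": [0,0,0]}
    - {"slide": [-3,0,0],"rotation": [0,0,0]}
    - {"slide": [0,0,0],"rotation": [0,0,0]}
    - {"slide": [0,0,0],"rotation": [0,0,0]}

```text
time: 11.5
tool_pos: [0.641, 0.05, 0.0163]
tool_rot: [0.001, -0.009, 1.0, -0.0]
contact_force: [1.4, -0.3, 0.4]
gripper_width: 0.319
```

```bash
python3 look.py l wrist side; python3 -c "
import cv2
b=cv2.imread('pics/l_side.png')[160:230,240:370]
cv2.imwrite('pics/l3.png',cv2.resize(b,None,fx=6,fy=6,interpolation=2))"
```

```text
11.5 [0.641  0.05   0.0163] x [-0.9998 -0.0174 -0.0026] y [-1.740e-02  9.998e-01 -1.000e-04] z [ 0.0026 -0.     -1.    ] [ 1.43 -0.33  0.44] 0.318858628376861 [-0.04  0.31  1.71  0.    1.12 -1.63]
wrist tall_plug [(0.7, [276.8, 273.4], [0.6436, 0.0508]), (0.59, [24.7, 118.0], [0.5684, -0.0625])]
wrist pad_face [(0.79, [273.9, 324.2], [0.6551, 0.0497])]
side tall_plug [(0.68, [281.5, 225.5], [0.5706, -0.089]), (0.59, [274.8, 295.1], [0.5711, -0.3554]), (0.44, [316.9, 196.4], [0.6469, 0.0942])]
side pad_face [(0.62, [325.3, 193.0], [0.6634, 0.0428])]
```

View pics/l3.png

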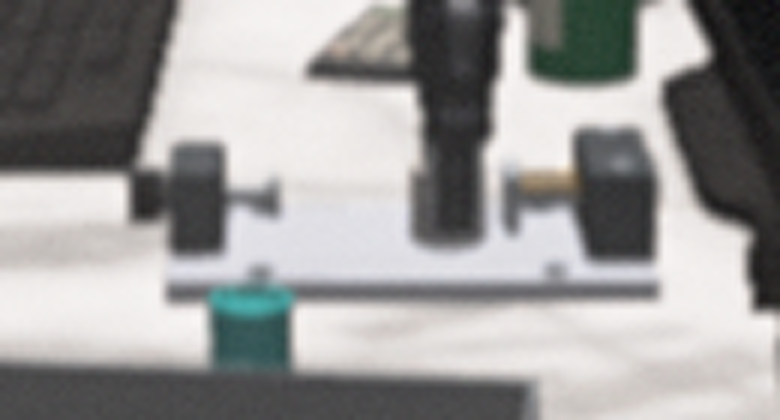

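View pics/l_wrist.png

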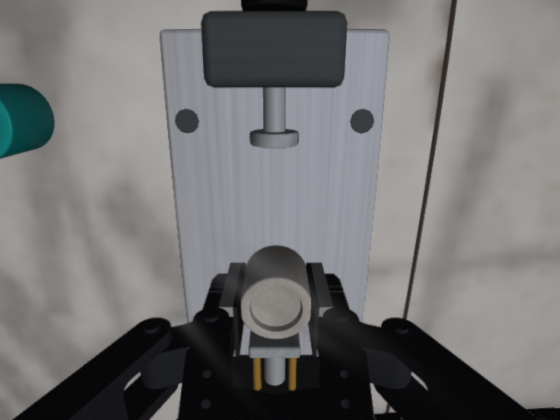

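Wrist view: plug (276,300) is centred on the pad (275,350) with a small gap. Side zoom: plug edge at 483, pad at 503. I creep on while watching Fx.

jog_arm:
  increments:
    - {"slide": [-2,0,0],"rotation": [0,0,0]}
    - {"slide": [-2,0,0],"rotation": [0,0,0]}
    - {"slide": [0,0,0],"rotation": [0,0,0]}
    - {"slide": [0,0,0],"rotation": [0,0,0]}

```text
time: 12.13
tool_pos: [0.6431, 0.0502, 0.0162]
tool_rot: [-0.001, -0.009, 1.0, -0.0]
contact_force: [-3.8, -0.3, 5.9]
gripper_width: 0.324
```

jog_arm:
  increments:
    - {"slide": [-2,0,0],"rotation": [0,0,0]}
    - {"slide": [-2,0,0],"rotation": [0,0,0]}
    - {"slide": [0,0,0],"rotation": [0,0,0]}
    - {"slide": [0,0,0],"rotation": [0,0,0]}

```text
time: 12.47
tool_pos: [0.647, 0.0503, 0.0162]
tool_rot: [-0.001, -0.009, 1.0, 0.0]
contact_force: [-3.6, 1.0, 4.8]
gripper_width: 0.324
```

jog_arm:
  increments:
    - {"slide": [0,0,-0.5],"rotation": [0,0,0]}
    - {"slide": [-2,0,0],"rotation": [0,0,0]}
    - {"slide": [0,0,0],"rotation": [0,0,0]}
    - {"slide": [0,0,0],"rotation": [0,0,0]}
    - {"slide": [0,0,0],"rotation": [0,0,0]}

```text
time: 12.88
tool_pos: [0.6486, 0.0503, 0.0163]
tool_rot: [-0.002, -0.009, 1.0, 0.0]
contact_force: [-5.4, 1.0, 4.3]
gripper_width: 0.319
```

```bash
python3 look.py m wrist side; python3 -c "
import cv2
b=cv2.imread('pics/m_side.png')[160:230,240:370]
cv2.imwrite('pics/m3.png',cv2.resize(b,None,fx=6,fy=6,interpolation=2))
b=cv2.imread('pics/m_wrist.png')[235:400,210:350]
cv2.imwrite('pics/m4.png',cv2.resize(b,None,fx=3.6,fy=3.6,interpolation=2))"
```

```text
12.8833 [0.6486 0.0503 0.0163] x [-0.9998 -0.0175  0.0033] y [-1.750e-02  9.998e-01  1.000e-04] z [-0.0033  0.     -1.    ] [-5.36  0.99  4.26] 0.3185434655572827 [-0.04  0.32  1.69 -0.    1.13 -1.63]
wrist tall_plug [(0.92, [275.9, 271.4], [0.6499, 0.0506]), (0.85, [22.7, 98.4], [0.5675, -0.0618])]
wrist pad_face []
side tall_plug [(0.77, [282.2, 225.5], [0.572, -0.089]), (0.71, [276.8, 295.2], [0.574, -0.3556]), (0.47, [319.9, 198.1], [0.6534, 0.0816])]
side pad_face [(0.64, [320.2, 192.7], [0.6521, 0.0449])]
```

View pics/m3.png

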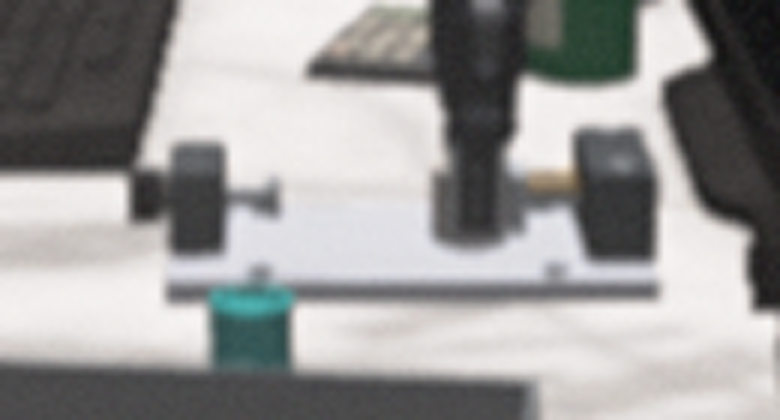

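View pics/m4.png

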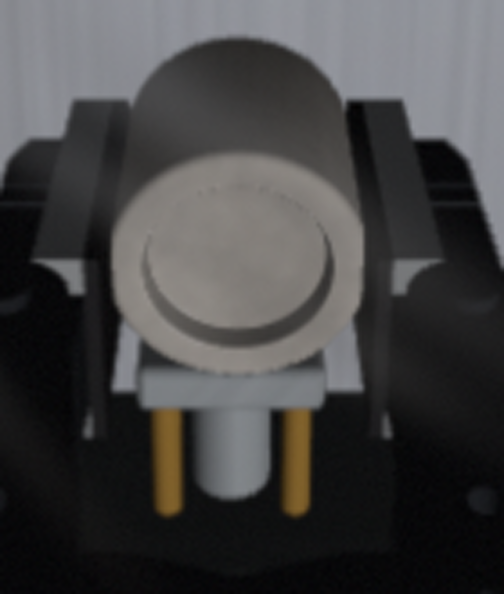

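The side zoom shows the plug touching the pad, whose plate has moved about 1–2 mm (edge about 525). The wrist zoom shows the plug centred on the plate. I push on in small steps.

jog_arm:
  increments:
    - {"slide": [-1.5,0,0],"rotation": [0,0,0]}
    - {"slide": [-1.5,0,-0.3],"rotation": [0,0,0]}
    - {"slide": [-1,0,0],"rotation": [0,0,0]}
    - {"slide": [0,0,0],"rotation": [0,0,0]}
    - {"slide": [0,0,0],"rotation": [0,0,0]}
    - {"slide": [0,0,0],"rotation": [0,0,0]}

```text
time: 13.68
tool_pos: [0.6513, 0.0503, 0.0163]
tool_rot: [-0.003, -0.009, 1.0, -0.0]
contact_force: [-9.1, -0.4, 7.4]
gripper_width: 0.321
```

```bash
python3 look.py n side; python3 -c "
import cv2
b=cv2.imread('pics/n_side.png')[160:230,240:370]
cv2.imwrite('pics/n3.png',cv2.resize(b,None,fx=6,fy=6,interpolation=2))"
```

```text
13.6833 [0.6513 0.0503 0.0163] x [-0.9998 -0.0176  0.0067] y [-0.0176  0.9998  0.    ] z [-6.7e-03 -1.0e-04 -1.0e+00] [-9.12 -0.43  7.4 ] 0.32083151060772885 [-0.04  0.33  1.68 -0.    1.14 -1.62]
side tall_plug [(0.92, [276.3, 294.4], [0.5732, -0.3534]), (0.6, [320.3, 198.9], [0.6541, 0.0758]), (0.51, [283.8, 224.5], [0.5749, -0.0837])]
side pad_face [(0.46, [324.3, 191.5], [0.6617, 0.0537])]
```

View pics/n3.png

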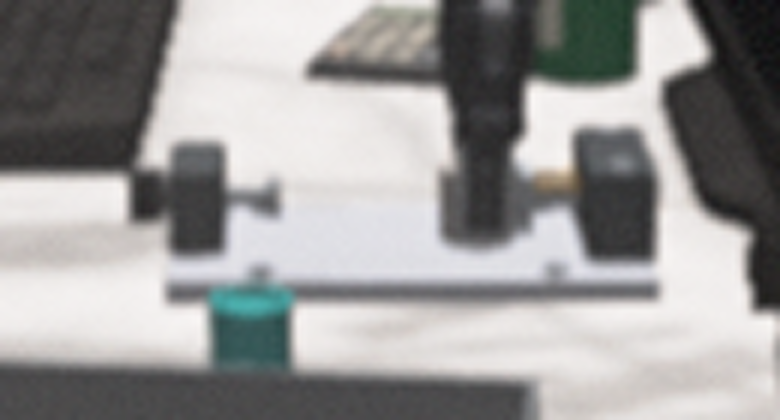

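jog_arm:
  increments:
    - {"slide": [-1,0,-0.5],"rotation": [0,0,0]}
    - {"slide": [-1.5,0,-0.5],"rotation": [0,0,0]}
    - {"slide": [-1.5,0,0],"rotation": [0,0,0]}
    - {"slide": [0,0,0],"rotation": [0,0,0]}
    - {"slide": [0,0,0],"rotation": [0,0,0]}
    - {"slide": [0,0,0],"rotation": [0,0,0]}

```text
time: 14.33
tool_pos: [0.6541, 0.0504, 0.0163]
tool_rot: [-0.005, -0.009, 1.0, -0.0]
contact_force: [-10.0, -0.2, 6.1]
gripper_width: 0.321
```

```bash
python3 look.py o side wrist; python3 -c "
import cv2
b=cv2.imread('pics/o_side.png')[160:230,240:370]
cv2.imwrite('pics/o3.png',cv2.resize(b,None,fx=6,fy=6,interpolation=2))
b=cv2.imread('pics/o_wrist.png')[235:400,210:350]
cv2.imwrite('pics/o4.png',cv2.resize(b,None,fx=3.6,fy=3.6,interpolation=2))"
```

```text
14.3333 [0.6541 0.0504 0.0163] x [-0.9998 -0.0178  0.0094] y [-0.0178  0.9998 -0.    ] z [-9.4e-03 -2.0e-04 -1.0e+00] [-9.95 -0.17  6.07] 0.32135831043901125 [-0.04  0.34  1.67 -0.    1.14 -1.62]
side tall_plug [(0.89, [276.1, 293.8], [0.5728, -0.3517]), (0.64, [321.7, 198.7], [0.6574, 0.0773]), (0.56, [281.5, 225.2], [0.5705, -0.0875])]
side pad_face [(0.44, [326.0, 191.7], [0.6655, 0.0523])]
wrist tall_plug [(0.61, [22.7, 86.5], [0.5679, -0.0611]), (0.58, [275.7, 271.2], [0.6552, 0.0506])]
wrist pad_face []
```

View pics/o3.png

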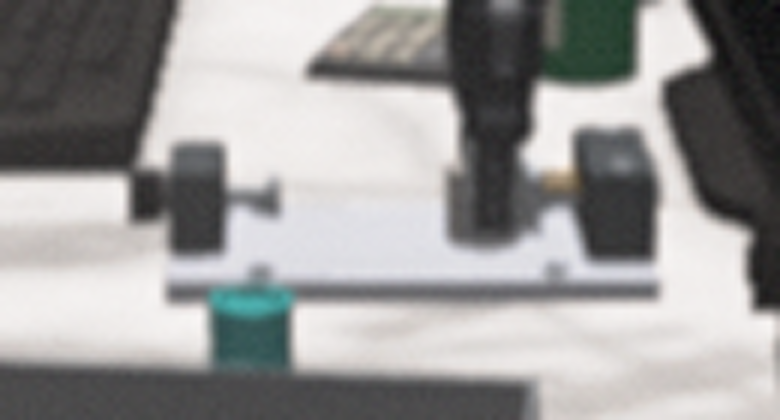

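View pics/o4.png

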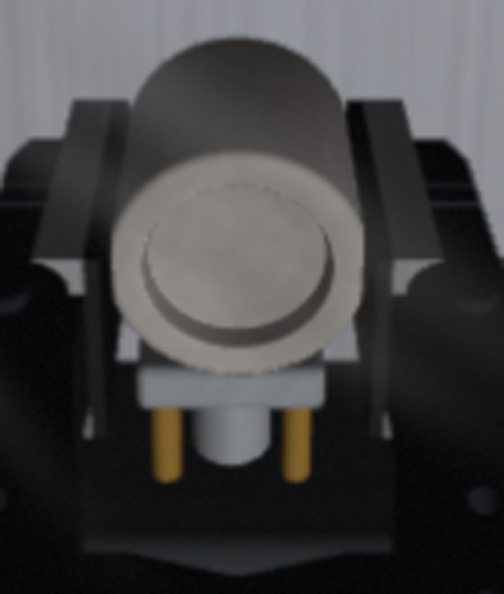

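```bash
python3 - <<'E'
from h import *
from scipy.optimize import least_squares
g=optics.grab_frame("side")
for x in (.66,.665,.67,.68): print(x,proj(g,[[x,.0615,.037]])[0].round(2))
K=["a","e","k","l","m","n","o"]
for n in K:
    im=cv2.imread(f"pics/{n}_side.png").astype(float)
    r=im[189:193]; gold=(r[:,:,2]-r[:,:,0]).mean(0)[318:345]
    tot=np.clip(gold-12,0,None); print(n,np.round(gold).astype(int).tolist(), tot.sum().round(0))
f=optics.grab_frame("wrist")
# wrist: fixed post/holes gives camera; pad rear top edge row in zoom 366..; front top edge of plate
s=lambda u,v:((u+.5)/3.6-.5+210,(v+.5)/3.6-.5+235)
print("rear top edge z.041 now",onz(f,s(232,408),.041),"housing?")
E
```

```text
0.66 [323.43 187.08]
0.665 [325.65 187.08]
0.67 [327.87 187.08]
0.68 [332.31 187.08]
a [6, 5, 5, 5, 7, 5, -1, -2, 8, 25, 30, 30, 30, 29, 30, 31, 31, 28, 20, 5, -2, -3, -1, -2, -2, -2, -2] 163.0
e [5, 5, 5, 6, 6, 5, -2, -2, 8, 25, 31, 31, 30, 30, 29, 31, 31, 29, 20, 6, -2, -2, -1, -4, -2, -2, -2] 167.0
k [6, 5, 6, 5, 6, 5, -2, -3, 8, 24, 31, 30, 31, 29, 30, 32, 31, 28, 21, 6, -3, -2, -2, -2, -2, -1, -2] 167.0
l [-1, 0, 4, 8, 8, 4, -2, -4, 8, 25, 30, 31, 30, 29, 30, 31, 32, 30, 20, 5, -1, -3, -3, -3, -2, -2, -1] 168.0
m [0, -1, 0, 0, -1, 0, 0, -2, -3, 5, 23, 30, 30, 30, 30, 32, 31, 30, 20, 6, -2, -3, -2, -2, -2, -2, -2] 148.0
n [-1, 1, 0, 0, 1, 0, 0, -1, -2, -4, 3, 19, 28, 30, 29, 31, 31, 29, 21, 5, -2, -3, -2, -2, -2, -2, -2] 123.0
o [-1, 0, 0, 0, 0, 0, 0, -1, 0, -2, -4, -2, 13, 25, 30, 31, 31, 28, 22, 5, 0, -2, -2, -1, -2, -2, -2] 96.0
rear top edge z.041 now [0.67115016 0.0502225  0.041     ] housing?
```

The gold rods in the side view have shortened by 3.75 px, so the pad is in by about 8.4 mm. The earlier steps read 2.6 and 5.3 mm, in line with the TCP shifts. About 1.5 mm is left.

jog_arm:
  increments:
    - {"slide": [-1,0,-0.3],"rotation": [0,0,0]}
    - {"slide": [-1,0,0],"rotation": [0,0,0]}
    - {"slide": [0,0,0],"rotation": [0,0,0]}
    - {"slide": [0,0,0],"rotation": [0,0,0]}
    - {"slide": [0,0,0],"rotation": [0,0,0]}
    - {"slide": [0,0,0],"rotation": [0,0,0]}
    - {"slide": [0,0,0],"rotation": [0,0,0]}
    - {"slide": [0,0,0],"rotation": [0,0,0]}
    - {"slide": [0,0,0],"rotation": [0,0,0]}
    - {"slide": [0,0,0],"rotation": [0,0,0]}
    - {"slide": [0,0,0],"rotation": [0,0,0]}
    - {"slide": [0,0,0],"rotation": [0,0,0]}
    - {"slide": [0,0,0],"rotation": [0,0,0]}
    - {"slide": [0,0,0],"rotation": [0,0,0]}
    - {"slide": [0,0,0],"rotation": [0,0,0]}

```text
time: 15.98
tool_pos: [0.6554, 0.0505, 0.0163]
tool_rot: [-0.006, -0.009, 1.0, -0.0]
contact_force: [-11.5, -0.9, 6.4]
gripper_width: 0.323
```

```bash
python3 look.py p side wrist scene; python3 - <<'E'
from h import *
im=cv2.imread("pics/p_side.png").astype(float)
r=im[189:193]; print(np.round((r[:,:,2]-r[:,:,0]).mean(0)[318:345]).astype(int).tolist())
a=cv2.imread('pics/p_scene.png')[140:320,130:400];cv2.imwrite('pics/p2.png',cv2.resize(a,None,fx=2.9,fy=2.9,interpolation=2))
E
```

```text
15.9833 [0.6554 0.0505 0.0163] x [-0.9998 -0.0177  0.0112] y [-0.0177  0.9998  0.    ] z [-1.120e-02 -2.000e-04 -9.999e-01] [-11.55  -0.92   6.39] 0.32285139504620397 [-0.04  0.34  1.66 -0.    1.15 -1.62]
side tall_plug [(0.96, [276.6, 295.2], [0.5737, -0.3556]), (0.6, [320.2, 199.0], [0.6538, 0.0751]), (0.45, [283.8, 225.2], [0.5751, -0.0874]), (0.37, [302.3, 254.0], [0.6111, -0.2188])]
side pad_face [(0.43, [327.7, 190.4], [0.6698, 0.0619])]
wrist tall_plug [(0.89, [23.2, 83.9], [0.5681, -0.0608]), (0.68, [277.4, 271.2], [0.6565, 0.0515])]
wrist pad_face []
scene tall_plug [(0.66, [257.2, 234.0], [0.5695, -0.0693]), (0.6, [184.0, 244.1], [0.6682, 0.0407]), (0.53, [323.7, 181.4], [0.5615, -0.3287])]
scene pad_face []
[0, 0, 0, 0, -1, 0, 0, 0, -1, 0, -4, -4, 5, 22, 31, 31, 30, 29, 20, 6, -1, -2, -2, -2, -3, -2, -2]
```

View pics/p2.png

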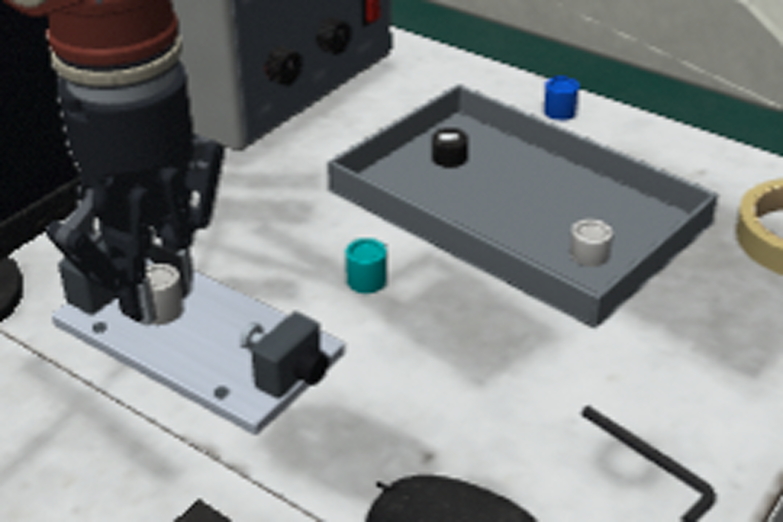

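View pics/p_wrist.png

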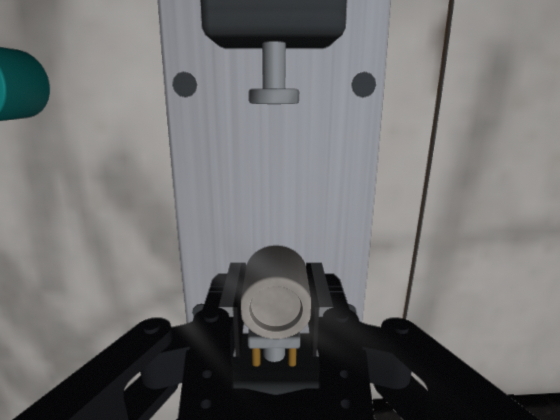

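The pad is in by about 9.6 mm, the TCP holds steady, and the other two pieces are still in the bin. I hand in.

```bash
python3 -c "
from h import *
s=state();print(s['tool_pos'].round(4),s['contact_force'].round(1),s['joint_vel'].round(3))
print(manip.job_done())"
```

```text
[0.6554 0.0504 0.0163] [-11.4  -0.7   6.6] [-0.    -0.    -0.    -0.003  0.     0.   ]
the job is handed in; nothing more can be done
None
```

I took the tall steel plug from the middle of the row in the bin and stood it on the fixture bed. It is now pressed against the stop pad. The job was handed in at about 16 s with the plug still gripped and the push kept up; no verdict was reported.

**Last checks:**
- **Push:** the pad is in by about 9.5 mm in the side view, so about 9.5 N. The wrist force along the push read 11.4 N; I put the extra 2 N or so down to friction on the bed.
- **Position:** the plug is about 0.6 mm off the centre line as estimated from the cameras. The tool leans about 0.011 rad.
- **Contact with the bed:** the underside is on the bed. About 6.5 N of upward force stayed on the tool even after I raised the commanded height slightly, so it is pressing lightly on the bed.
- **Stillness:** the arm was at rest before hand-in.
- **Other pieces:** the short plug and the mount are still in the bin, as the scene camera shows.

**What failed or disagreed:**
- My first two move calls were refused because their format was wrong. Nothing moved.
- The networks often reported the teal and blue look-alikes as the plug; I ruled these out by colour and place.
- Pad contact came about 2–3 mm later than the camera positions predicted, so I set the push from the pad's measured travel and the force instead.

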